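# Reset the water-filter pressure regulator

## Task

On the blue pressure regulator, loosen the jam nut by swinging its lever at least an eighth of a turn counterclockwise (seen from above); only then turn the blue T-bar adjuster clockwise until its dark pointer stands at the green mark on the dial and, leaving it there, swing the nut's lever back clockwise until it is fully tight again, and let go. Leave the red regulator's settings alone and do not push the bottle or the spray can about.

Things in the scene. Friction and masses are not known exactly. Their poses are not given: they have to be found in the camera images.
- blue_nut (a joint): Blue regulator's jam nut, rad: 0 = fully tight (a hard stop; it starts here), grows counterclockwise seen from above as the nut is loosened, hard stop at 1.2. Stiff turning of about 0.15 N m; it stays where it is left.
- blue_adjuster (a joint): Blue regulator's adjuster screw, rad: 0 = pointer at the green mark, negative = pointer still short of the mark, grows clockwise seen from above; starts between -1.25 and -0.75, stops at -1.7 and 0.6. Stiff turning of about 0.07 N m; it stays where it is left.
- blue_knob (a point): Point on the axis of the upright blue round knob (18 mm diameter, spans 85 to 135 mm above the worktop) at the end of the jam nut's dark lever, 120 mm above the worktop, 100 mm from the turning axis. The lever (10 mm wide, 86 to 94 mm up) points away from the axis along this point's x axis; z is up. The knob does not spin on its lever.
- blue_bar (a point): Grip point of the blue T-bar adjuster: on the regulator's vertical turning axis, 130 mm above the worktop. The bar is 56 mm long along this point's x axis, 13 mm thick along its y axis, and spans 108 to 144 mm above the worktop; x also points along the dark pointer; z is up. The pointer (tip 46 mm from the axis, 9 mm wide, 103 to 107 mm above the worktop) runs under the bar.
- blue_mark (a point): Regulator: foot 110 x 90 mm on the worktop, brass and steel body with a white round dial of 110 mm diameter whose top is 80 mm above the worktop; all turning parts share the dial's vertical axis. This point: the green mark (16 x 10 mm) on the white dial of the blue regulator, 46 mm from the dial's axis, 81 mm above the worktop; the pointer must stand over it.
- red_knob (a point): The lever knob of the red regulator, a bystander of the same build and sizes as the blue one but with red knob, T-bar and colour band; not to be turned. The same point on it as blue_knob.
- red_pointer (a point): Tip of the red regulator's dark pointer, 46 mm from its turning axis, 105 mm above the worktop; not to be turned.
- cleaner: Orange cleaner bottle with a red cap and a paper label, 64 mm diameter, 160 mm tall, loose, a bystander. Origin at the centre of its underside, z up.
- spray: Black spray can, 52 mm diameter, 150 mm tall, loose, a bystander. Origin at the centre of its underside, z up.
- blue_pointer (a point): Tip of the blue regulator's dark pointer, 46 mm from the turning axis, 105 mm above the worktop.
Mind the look-alikes: they are no part of the job. What is shaped like the part that bears blue_nut but orange is not meant.

How it is judged:
By the outcome, as a careful person would: the job done as asked, in the order asked, and still so for the second after the job is handed in, with the robot touching nothing.
It also fails if it takes over 51 s, if anything falls off the work surface, if the arm or the gripper's body presses on something with over 40 N, if the wrist force passes 120 N, or if a joint passes its speed limit or range.

## Robot

A 7-joint arm with a two-finger parallel gripper is mounted at the origin on the work surface. World frame = base frame: x ahead of the robot, y to its left, z up, the work surface at z = 0. Lengths are in m, angles in rad, forces in N, time in s.
With the tool pointing down it reaches from about 0.4 to 0.85 m from the base axis. Payload 10.4 kg.
Tool frame: the origin (TCP) lies between the finger pads; the fingertips stand tcp_to_tips ahead of it and the grasp point (between the pads) lies 8 mm behind it (tcp_to_tips is the distance from the TCP to the fingertips, in m); z points along the fingers, y is the line along which they close (so a half turn about z gives the same grasp; the last joint's range is limited). The gripper opens to 85 mm and grips with 20 to 120 N. Pads are 22 mm wide; open, the fingers measure 114 mm over their backs; the gripper's body (76 mm by 85 mm) begins 54 mm behind the grasp point. The pads swing forward as they close: fully open they stand 13 mm farther back than shut.
Start: joints at [1.246, 0.332, -0.065, 1.46, 0.022, 1.35, -0.088], TCP at [0.186, -0.597, 0.242] pointing down, gripper open.
Joint ranges: [-2.6, 2.6], [-0.5, 2.12], [-1.47, 1.34], [0.16, 2.42], [-1.27, 4.41], [0.06, 2.06], [-2.6, 2.6]. Speed limits (rad/s): [2.22, 2.22, 2.79, 2.79, 3.14, 3.14, 3.14].

## Interface

Orientations are given as a unit quaternion [x, y, z, w].
In Python, from workcell import * gives the robot as it stands.
- The arm moves only by the tool apply_moves, never from a script. Its argument "rows" is a list of rows, each an object of numbers: "x", "y", "z": the shift along the tool's x, y, z in mm; "ax", "ay", "az": the turn, a rotation vector about the tool's x, y, z in degrees; "gripper": the closure, from 0 (fully open) to 1 (shut). A call has 1 to 5 rows; each row shifts and turns the commanded pose from where the row before left it, along the tool's axes as they then stand; what a row does not reach is not made up. A row lasts 1/12 s, in which the tool goes at most 41.7 mm and 7.16 degrees, less where a joint would pass 70% of its speed; a pose out of reach is approached as far as the arm can. A call with a gripper value outside its range is refused whole. The fingers move at their own pace and stop on an object; "newtons" is the grip in N (left out, the last holds). Time passes only in rows, so rows that do not move let the fingers close. It gives the time, the measured TCP pose, the force, the opening and the grip force at its end, in the units of the state.
- get_obs(): the state, without advancing time (a new reading comes with each control period).
- camera(name): name is "scene" or "top" or "wrist"; returns a dict with "color" (480x640x3 uint8, red, green, blue), "fov_y" (degrees; the focal length in pixels is half the picture's height over the tangent of half this angle, whatever the lens; pixels are square), "cx", "cy" (the principal point, pixels), "rvec" (rotation vector, rad) and "tvec" (3), from world to camera coordinates, as OpenCV has them. Camera axes: x right, y down, z forward; pixel columns grow to the right and rows downward; lengths in m; the calibration is good to about 2 mm. A picture is of the moment at which its call begins. There is no depth.
- hand_in(): hands the job in; it is judged then, once.
The state is a dict: "clock": time; "joint_pos": joint angles; "joint_velocities": joint speeds; "tau": joint torques, N m; "position": TCP position; "ee_rot": TCP orientation; "ft_force": force on the tool from outside, world axes, zero at the start; "torque": the same for the moment, N m; "grip_width": opening from 0.0 (shut) to 1.0 (fully open); "grasp_force": force on a finger pad.
Only numpy, scipy, OpenCV 4.12 (cv2) and the standard library are available. Lean on these libraries where they do the work, as an engineer would, in place of code of your own. Each camera call takes 0.05 s, during which the arm holds its last target. There are 200 camera calls.

## Working session

There is one attempt and no reset: what is moved stays moved. The work goes in short steps, Python scripts to look and compute and a tool call to move; the robot and the scene stay as the last step left them, time stands still between calls to the robot, and variables do not carry over. Pictures are saved under pics/ and viewed, at most 10 in all, crops included, and the job is handed in when it is done.

Besides the shell and the picture viewer there is one more tool, called after "Request:" by a JSON object that holds its "fn" and its "kwargs", one argument or row to a line. apply_moves: Moves the arm, as the interface text tells. Its arguments: {"type":"object","properties":{"rows":{"type":"array","items":{"type":"object","properties":{"x":{"type":"number"},"y":{"type":"number"},"z":{"type":"number"},"ax":{"type":"number"},"ay":{"type":"number"},"az":{"type":"number"},"gripper":{"type":"number"}}}},"newtons":{"type":"number"}},"required":["rows"]}

```bash
ls; mkdir -p pics; cat > h.py <<'E'
from workcell import *
import numpy as np, cv2
from scipy.spatial.transform import Rotation as R
def snap(n,f):
    c=camera(n); cv2.imwrite(f'pics/{f}.png',c['color'][:,:,::-1]); np.savez(f'pics/{f}.npz',**c); return c
def KRt(f):
    c=np.load(f'pics/{f}.npz'); fl=240/np.tan(np.radians(float(c['fov_y']))/2)
    K=np.array([[fl,0,float(c['cx'])],[0,fl,float(c['cy'])],[0,0,1]])
    return K,cv2.Rodrigues(c['rvec'])[0],c['tvec'].ravel()
def ray(f,u,v):
    K,Rm,t=KRt(f); o=-Rm.T@t; d=Rm.T@np.linalg.solve(K,[u,v,1]); return o,d/np.linalg.norm(d)
def onz(f,u,v,z):
    o,d=ray(f,u,v); return o+d*(z-o[2])/d[2]
def tri(*obs):
    A=np.zeros((3,3));b=np.zeros(3)
    for f,u,v in obs:
        o,d=ray(f,u,v);P=np.eye(3)-np.outer(d,d);A+=P;b+=P@o
    x=np.linalg.solve(A,b)
    r=[np.linalg.norm((np.eye(3)-np.outer(d,d))@(x-o)) for o,d in (ray(*q) for q in obs)]
    return x,np.round(r,4)
def proj(f,p):
    K,Rm,t=KRt(f); q=K@(Rm@np.asarray(p)+t); return q[:2]/q[2]
E
python3 - <<'E'
from h import *
for n in("top","scene"):
    c=snap(n,n); print(n,c['fov_y'],c['cx'],c['cy'],c['rvec'].ravel(),c['tvec'].ravel())
print(get_obs())
E
```

```text
pics
top 56.6730588157656 320.7167304191123 241.1870734355816 [ 2.16957111 -2.1911764   0.08767172] [0.10040881 0.53221482 0.89137089]
scene 43.74521087009398 323.28975642011045 231.65406601656437 [ 2.00213018  1.01168642 -0.54021921] [-0.3974186  -0.11521703  1.66896278]
{'clock': 0.1, 'joint_pos': array([ 1.24638595,  0.33280775, -0.06468347,  1.46082319,  0.02159282,
        1.34987284, -0.08849289]), 'joint_velocities': array([ 7.43208768e-05, -1.10721926e-03, -1.79716724e-03, -9.11891344e-04,
       -8.64403810e-06,  1.47997792e-03,  4.76179229e-04]), 'tau': array([ 1.76294801e-03, -6.26742196e+01,  4.92991763e-02, -3.92430747e+01,
        1.61593506e-02,  6.97704905e-03, -3.56645614e-06]), 'position': array([ 0.1856842 , -0.59646766,  0.24161231]), 'ee_rot': array([ 9.88634588e-01,  1.50337224e-01, -1.16533665e-04, -5.96829954e-04]), 'ft_force': array([ 0.25601878, -0.0967263 , -0.17178402]), 'torque': array([ 0.0169793 ,  0.01315849, -0.01713107]), 'grasp_force': 0.0, 'grip_width': 1.000855997692118}
```

View pics/top.png

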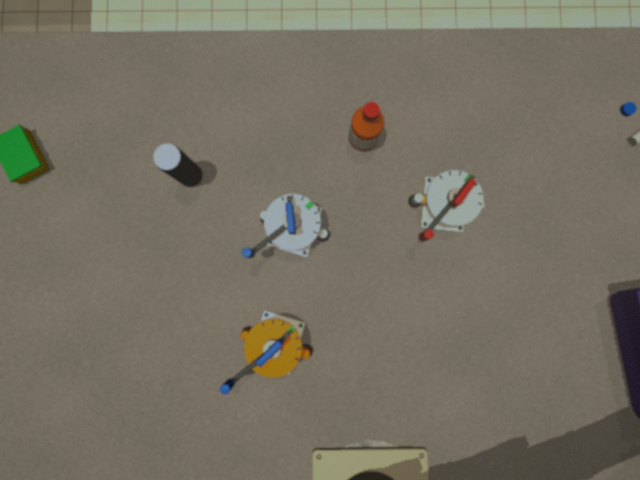

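View pics/scene.png

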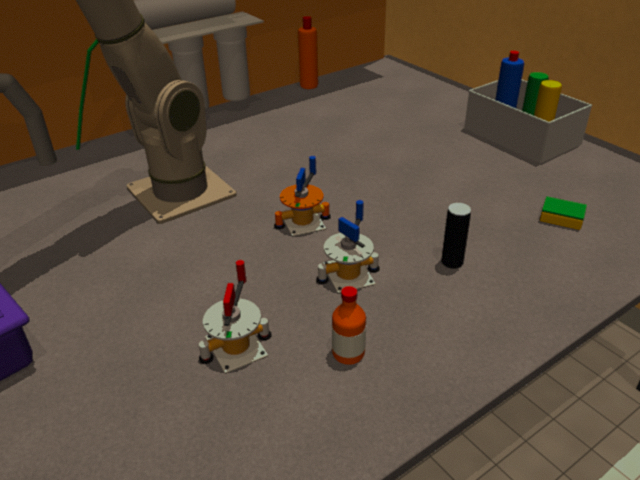

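The top view shows the white-dial blue regulator at about (292,222), with its knob at (248,253) and the green mark at (309,205). The orange-dial look-alike is at (272,348), red at (455,198), bottle at (368,125) and can at (180,165). In the scene view the blue regulator is at (348,248). I'll enlarge both next.

```bash
python3 - <<'E'
import cv2,numpy as np
a=cv2.imread('pics/top.png')[180:270,230:340]; b=cv2.imread('pics/scene.png')[190:300,300:410]
a=cv2.resize(a,None,fx=6,fy=6,interpolation=cv2.INTER_CUBIC)[:, :]
cv2.imwrite('pics/ct.png',a)
cv2.imwrite('pics/cs.png',cv2.resize(b,None,fx=5,fy=5,interpolation=cv2.INTER_CUBIC))
E
```

```text
(no output)
```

View pics/ct.png

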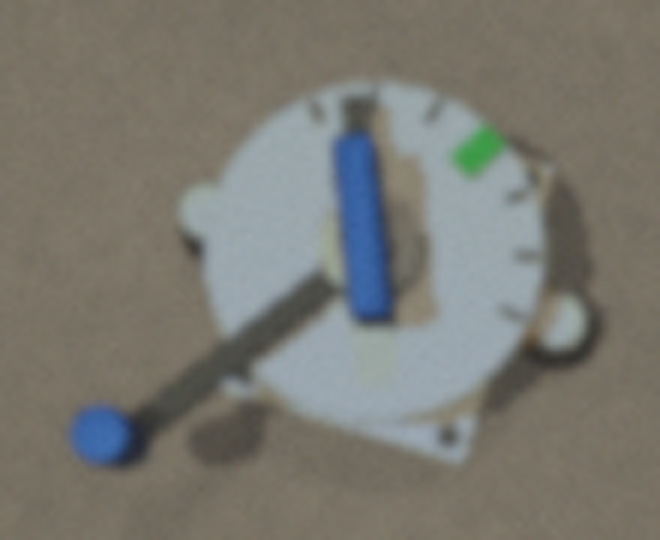

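View pics/cs.png

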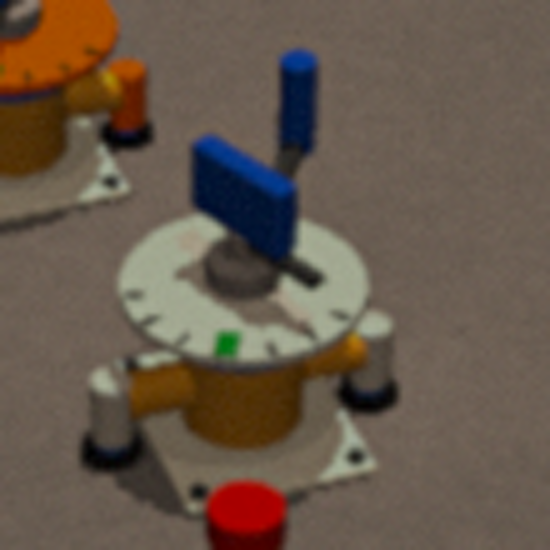

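The crops show:

| Feature | Top crop | Scene crop |
|---|---|---|
| Knob top | (102,434) | (299,61) |
| Bar top | (363,228) | (245,163) |
| Green mark | (479,151) | (227,344) |
| Dial centre | (374,252) | (243,283) |
| Pointer tip | about (357,105) | about (315,277) |

```bash
python3 - <<'E'
from h import *
T=lambda u,v:('top',230+(u+.5)/6-.5,180+(v+.5)/6-.5)
S=lambda u,v:('scene',300+(u+.5)/5-.5,190+(v+.5)/5-.5)
P={}
for n,a,b,z in [('knobtop',(102,434),(299,61),.135),('bartop',(363,228),(245,163),.144),('mark',(479,151),(227,344),.081),('dial',(374,252),(243,283),.08),('ptr',(357,100),(318,279),.107)]:
    x,r=tri(T(*a),S(*b)); P[n]=x
    print(n,x.round(4),r,onz(*T(*a),z).round(4),onz(*S(*b),z).round(4))
ax=(P['bartop']+P['dial'])/2
for n in('knobtop','mark','ptr'):
    d=P[n]-ax; print(n,np.degrees(np.arctan2(d[1],d[0])),np.hypot(*d[:2]))
for n,u,v,z in [('bottle',365,138,.05),('can',168,155,.15),('redknob',428,234,.135),('reddial',455,198,.08),('orangeknob',225,388,.135),('odial',272,348,.08)]: print(n,onz('top',u,v,z).round(3))
E
```

```text
knobtop [0.5061 0.2285 0.1314] [0.0003 0.0003] [0.5061 0.2282 0.135 ] [0.5104 0.2246 0.135 ]
bartop [0.5665 0.1496 0.1408] [0.0001 0.0001] [0.5661 0.1494 0.144 ] [0.5702 0.1469 0.144 ]
mark [0.5992 0.1159 0.0788] [0.0005 0.0005] [0.5991 0.1163 0.081 ] [0.6012 0.1137 0.081 ]
dial [0.5669 0.1499 0.0768] [0.0006 0.0006] [0.5669 0.1502 0.08  ] [0.57   0.1467 0.08  ]
ptr [0.612  0.154  0.1039] [0.0002 0.0002] [0.6113 0.1536 0.107 ] [0.6153 0.1515 0.107 ]
knobtop 127.59079425013161 0.09937396150586476
mark -46.20351738918787 0.046928471664849494
ptr 5.2832992516862385 0.04546599562108615
bottle [0.74  0.003 0.05 ]
can [0.68  0.367 0.15 ]
redknob [ 0.535 -0.098  0.135]
reddial [ 0.61  -0.165  0.08 ]
orangeknob [0.268 0.265 0.135]
odial [0.328 0.189 0.08 ]
```

The measured heights agree with the text to 3 mm, and so do the radii (99, 47 and 45 mm). Axis (0.567, 0.150), lever at 127.6°, pointer at 5.3°, mark at -46.2°. I'll sweep the arm in an arc towards the knob.

Request:
{"fn": "apply_moves", "kwargs": {
  "rows": [
    {"x":40,"az":-4.4},
    {"x":40,"az":-4.4},
    {"x":40,"az":-4.4},
    {"x":40,"az":-4.4},
    {"x":40,"az":-4.4}
  ]
}}

```text
invalid input at $.rows[0]: expected keys x, y, z, ax, ay, az, gripper
```

```bash
python3 - <<'E'
import workcell
print([n for n in dir(workcell) if n[0]!='_'])
print(getattr(workcell,'tcp_to_tips',None))
E
```

```text
['MotionError', 'camera', 'get_obs', 'hand_in', 'tcp_to_tips']
0.011
```

Request:
{"fn": "apply_moves", "kwargs": {
  "rows": [
    {"x":40,"y":0,"z":0,"ax":0,"ay":0,"az":-4.4,"gripper":0},
    {"x":40,"y":0,"z":0,"ax":0,"ay":0,"az":-4.4,"gripper":0},
    {"x":40,"y":0,"z":0,"ax":0,"ay":0,"az":-4.4,"gripper":0},
    {"x":40,"y":0,"z":0,"ax":0,"ay":0,"az":-4.4,"gripper":0},
    {"x":40,"y":0,"z":0,"ax":0,"ay":0,"az":-4.4,"gripper":0}
  ]
}}

```text
clock: 0.52
position: [0.3659, -0.5082, 0.2418]
ee_rot: [0.941, 0.338, -0.0, -0.0]
ft_force: [0.7, -0.6, -0.1]
grip_width: 1.001
grasp_force: 0.0
```

Request:
{"fn": "apply_moves", "kwargs": {
  "rows": [
    {"x":40,"y":0,"z":0,"ax":0,"ay":0,"az":-4.4,"gripper":0},
    {"x":40,"y":0,"z":0,"ax":0,"ay":0,"az":-4.4,"gripper":0},
    {"x":40,"y":0,"z":0,"ax":0,"ay":0,"az":-4.4,"gripper":0},
    {"x":40,"y":0,"z":0,"ax":0,"ay":0,"az":-4.4,"gripper":0},
    {"x":40,"y":0,"z":0,"ax":0,"ay":0,"az":-4.4,"gripper":0}
  ]
}}

```text
clock: 0.93
position: [0.4982, -0.3597, 0.2418]
ee_rot: [0.859, 0.511, -0.0, -0.0]
ft_force: [1.5, 0.3, 0.3]
grip_width: 1.001
grasp_force: 0.0
```

Request:
{"fn": "apply_moves", "kwargs": {
  "rows": [
    {"x":40,"y":0,"z":0,"ax":0,"ay":0,"az":-4.4,"gripper":0},
    {"x":40,"y":0,"z":0,"ax":0,"ay":0,"az":-4.4,"gripper":0},
    {"x":40,"y":0,"z":0,"ax":0,"ay":0,"az":-4.4,"gripper":0},
    {"x":40,"y":0,"z":0,"ax":0,"ay":0,"az":-4.4,"gripper":0},
    {"x":40,"y":0,"z":0,"ax":0,"ay":0,"az":-4.4,"gripper":0}
  ]
}}

```text
clock: 1.35
position: [0.5652, -0.1725, 0.2419]
ee_rot: [0.746, 0.666, -0.0, -0.0]
ft_force: [1.5, 0.2, 0.3]
grip_width: 1.002
grasp_force: 0.0
```

Request:
{"fn": "apply_moves", "kwargs": {
  "rows": [
    {"x":40,"y":0,"z":0,"ax":0,"ay":0,"az":-4.4,"gripper":0},
    {"x":40,"y":0,"z":0,"ax":0,"ay":0,"az":-4.4,"gripper":0},
    {"x":40,"y":0,"z":0,"ax":0,"ay":0,"az":-4.4,"gripper":0},
    {"x":40,"y":0,"z":0,"ax":0,"ay":0,"az":-4.4,"gripper":0},
    {"x":40,"y":0,"z":0,"ax":0,"ay":0,"az":-4.4,"gripper":0}
  ]
}}

```text
clock: 1.77
position: [0.5572, 0.0262, 0.2419]
ee_rot: [0.605, 0.796, -0.0, -0.0]
ft_force: [0.1, -0.3, 0.4]
grip_width: 1.002
grasp_force: 0.0
```

Request:
{"fn": "apply_moves", "kwargs": {
  "rows": [
    {"x":40.5,"y":7.4,"z":0,"ax":0,"ay":0,"az":-4.4,"gripper":0},
    {"x":40.5,"y":7.4,"z":0,"ax":0,"ay":0,"az":-4.4,"gripper":0},
    {"x":40.5,"y":7.4,"z":0,"ax":0,"ay":0,"az":-4.4,"gripper":0},
    {"x":40.5,"y":7.4,"z":0,"ax":0,"ay":0,"az":-4.4,"gripper":0},
    {"x":40.5,"y":7.4,"z":0,"ax":0,"ay":0,"az":-4.4,"gripper":0}
  ]
}}

```text
clock: 2.18
position: [0.5082, 0.2248, 0.242]
ee_rot: [0.442, 0.897, -0.0, -0.0]
ft_force: [0.6, -0.1, 1.2]
grip_width: 1.002
grasp_force: 0.0
```

Request:
{"fn": "apply_moves", "kwargs": {
  "rows": [
    {"x":0,"y":0,"z":10,"ax":0,"ay":0,"az":0,"gripper":0.3},
    {"x":0,"y":0,"z":0,"ax":0,"ay":0,"az":0,"gripper":0.3}
  ]
}}

```text
clock: 2.35
position: [0.5071, 0.2254, 0.2309]
ee_rot: [0.442, 0.897, -0.0, -0.001]
ft_force: [-0.0, -1.0, -0.5]
grip_width: 0.752
grasp_force: 0.0
```

```bash
python3 - <<'E'
from h import *
snap('wrist','w1')
o=get_obs(); print(o['position'],np.degrees(2*np.arctan2(o['ee_rot'][1],o['ee_rot'][0])),o['joint_pos'].round(2),o['clock'])
for p in [(.506,.2285,.135),(.5667,.1498,.144),(.5992,.116,.081),(.612,.154,.107)]: print(proj('w1',p))
E
```

```text
[0.50831243 0.22314437 0.23137232] 127.35708818030652 [ 0.21  0.29 -0.84  1.63  0.22  1.33 -0.01] 2.4
[315.77949015 248.33609022]
[315.8653772  371.11115189]
[320.75868549 367.62434093]
[357.61393814 366.08313453]
```

View pics/w1.png

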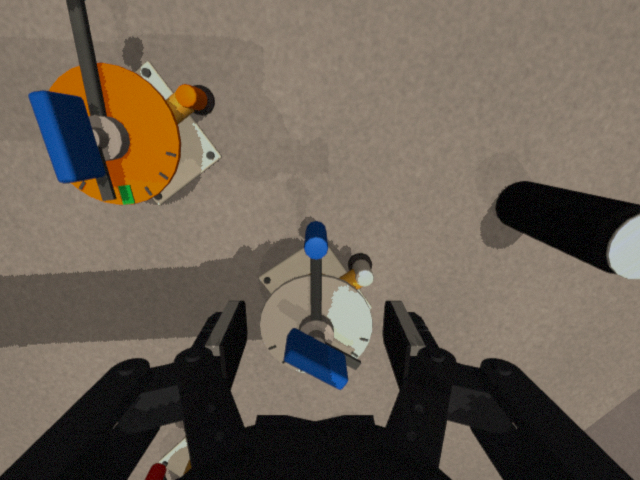

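The wrist picture shows the blue knob top at (316,245), with (316,248) predicted, so the pose is good to about 1 mm. The bar is at (316,360). I'll descend on the knob.

Request:
{"fn": "apply_moves", "kwargs": {
  "rows": [
    {"x":2,"y":0.5,"z":30,"ax":0,"ay":0,"az":0,"gripper":0.4},
    {"x":2,"y":0.5,"z":35,"ax":0,"ay":0,"az":0,"gripper":0.4},
    {"x":1,"y":0,"z":35,"ax":0,"ay":0,"az":0,"gripper":0.4},
    {"x":0,"y":0,"z":19,"ax":0,"ay":0,"az":0,"gripper":0.4},
    {"x":0,"y":0,"z":0,"ax":0,"ay":0,"az":0,"gripper":0.4}
  ]
}}

```text
clock: 2.82
position: [0.5054, 0.2244, 0.1091]
ee_rot: [0.445, 0.895, -0.003, -0.002]
ft_force: [-0.0, -0.0, -0.5]
grip_width: 0.6
grasp_force: 0.0
```

Request:
{"fn": "apply_moves", "kwargs": {
  "rows": [
    {"x":0,"y":0,"z":0,"ax":0,"ay":0,"az":0,"gripper":1},
    {"x":0,"y":0,"z":0,"ax":0,"ay":0,"az":0,"gripper":1},
    {"x":0,"y":0,"z":0,"ax":0,"ay":0,"az":0,"gripper":1},
    {"x":0,"y":0,"z":0,"ax":0,"ay":0,"az":0,"gripper":1},
    {"x":0,"y":0,"z":0,"ax":0,"ay":0,"az":0,"gripper":1}
  ],
  "newtons": 30
}}

```text
clock: 3.23
position: [0.5071, 0.2268, 0.1152]
ee_rot: [0.444, 0.896, -0.001, 0.001]
ft_force: [-6.5, -6.2, 8.2]
grip_width: 0.197
grasp_force: 29.1
```

```bash
python3 - <<'E'
from h import *
o=get_obs(); print(o['position'],np.degrees(2*np.arctan2(o['ee_rot'][1],o['ee_rot'][0])),o['ft_force'],o['grip_width'],o['grasp_force'],o['clock'])
E
```

```text
[0.50708873 0.22679015 0.11524016] 127.23009897743191 [-6.46778751 -6.16084105  8.244953  ] 0.19715926297140146 29.06410574913025 3.2333
```

Request:
{"fn": "apply_moves", "kwargs": {
  "rows": [
    {"x":-0.4,"y":-9.5,"z":0,"ax":0,"ay":0,"az":-5.2,"gripper":1},
    {"x":-0.4,"y":-9.1,"z":0,"ax":0,"ay":0,"az":-5.2,"gripper":1},
    {"x":-0.4,"y":-9.1,"z":0,"ax":0,"ay":0,"az":-5.2,"gripper":1},
    {"x":-0.4,"y":-9.1,"z":0,"ax":0,"ay":0,"az":-5.2,"gripper":1},
    {"x":0,"y":0,"z":0,"ax":0,"ay":0,"az":0,"gripper":1}
  ]
}}

```text
clock: 3.65
position: [0.483, 0.1997, 0.1153]
ee_rot: [0.273, 0.962, 0.0, 0.002]
ft_force: [-0.4, -0.7, 3.4]
grip_width: 0.2
grasp_force: 30.0
```

Request:
{"fn": "apply_moves", "kwargs": {
  "rows": [
    {"x":-0.4,"y":-9.1,"z":0,"ax":0,"ay":0,"az":-5.2,"gripper":1},
    {"x":-0.4,"y":-9.1,"z":0,"ax":0,"ay":0,"az":-5.2,"gripper":1},
    {"x":-0.4,"y":-9.1,"z":0,"ax":0,"ay":0,"az":-5.2,"gripper":1},
    {"x":-0.4,"y":-9.1,"z":0,"ax":0,"ay":0,"az":-5.2,"gripper":1},
    {"x":-0.4,"y":-9.1,"z":0,"ax":0,"ay":0,"az":-5.2,"gripper":1}
  ]
}}

```text
clock: 4.07
position: [0.4693, 0.1581, 0.1154]
ee_rot: [0.05, 0.999, 0.001, 0.003]
ft_force: [5.8, 0.7, 0.2]
grip_width: 0.199
grasp_force: 30.0
```

Request:
{"fn": "apply_moves", "kwargs": {
  "rows": [
    {"x":-0.4,"y":-9.1,"z":0,"ax":0,"ay":0,"az":-5.2,"gripper":1},
    {"x":-0.4,"y":-9.1,"z":0,"ax":0,"ay":0,"az":-5.2,"gripper":1},
    {"x":0,"y":0,"z":0,"ax":0,"ay":0,"az":0,"gripper":1},
    {"x":0,"y":0,"z":0,"ax":0,"ay":0,"az":0,"gripper":1}
  ]
}}

```text
clock: 4.4
position: [0.4693, 0.14, 0.1152]
ee_rot: [-0.037, 0.999, 0.0, 0.002]
ft_force: [5.7, 0.5, 5.9]
grip_width: 0.2
grasp_force: 30.6
```

Nut loosened about 57°. Now release, rise and go over the bar.

Request:
{"fn": "apply_moves", "kwargs": {
  "rows": [
    {"x":0,"y":0,"z":0,"ax":0,"ay":0,"az":0,"gripper":0.4},
    {"x":0,"y":0,"z":0,"ax":0,"ay":0,"az":0,"gripper":0.4},
    {"x":0,"y":0,"z":0,"ax":0,"ay":0,"az":0,"gripper":0.4},
    {"x":0,"y":0,"z":-30,"ax":0,"ay":0,"az":0,"gripper":0.4},
    {"x":0,"y":0,"z":-35,"ax":0,"ay":0,"az":0,"gripper":0.4}
  ]
}}

```text
clock: 4.82
position: [0.465, 0.1396, 0.1771]
ee_rot: [-0.039, 0.999, 0.0, -0.003]
ft_force: [1.6, -0.6, 0.1]
grip_width: 0.6
grasp_force: 0.0
```

Request:
{"fn": "apply_moves", "kwargs": {
  "rows": [
    {"x":-20,"y":0,"z":-15,"ax":0,"ay":0,"az":-1,"gripper":0.4},
    {"x":-20,"y":0,"z":0,"ax":0,"ay":0,"az":0,"gripper":0.4},
    {"x":0,"y":0,"z":0,"ax":0,"ay":0,"az":0,"gripper":0.4},
    {"x":0,"y":0,"z":0,"ax":0,"ay":0,"az":0,"gripper":0.4}
  ]
}}

```text
clock: 5.15
position: [0.5068, 0.1436, 0.1929]
ee_rot: [-0.048, 0.999, 0.0, -0.001]
ft_force: [-0.3, 1.0, -0.4]
grip_width: 0.602
grasp_force: 0.0
```

```bash
python3 - <<'E'
from h import *
snap('wrist','w2')
o=get_obs(); print(o['position'],np.degrees(2*np.arctan2(o['ee_rot'][1],o['ee_rot'][0])),o['joint_pos'].round(2),o['clock'])
for p in [(.5667,.1498,.144),(.612,.154,.107),(.467,.14,.135)]: print(proj('w2',p))
E
```

```text
[0.50607163 0.14366554 0.19264777] 185.50108567658734 [ 0.53  0.3  -1.03  1.75  0.27  1.25  1.1 ] 5.2
[315.27433827 363.87143092]
[314.94035997 381.51404613]
[314.71101431 208.74755216]
```

View pics/w2.png

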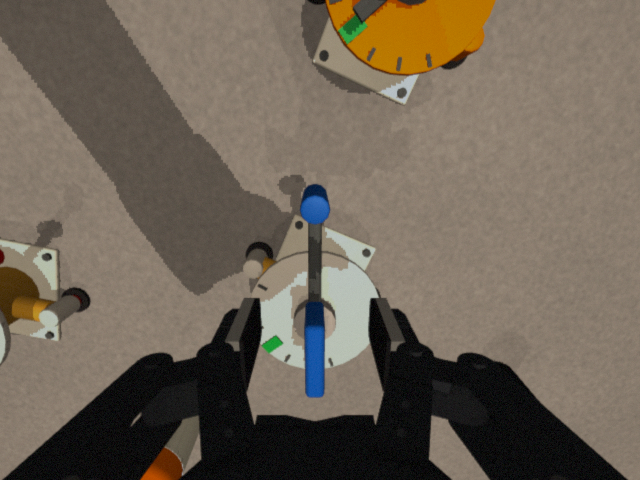

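The picture shows the bar running vertically from (315,303) to (315,395), so it lines up with the tool, and the knob is at (315,207), as predicted. I'll grasp the bar.

Request:
{"fn": "apply_moves", "kwargs": {
  "rows": [
    {"x":-30,"y":0.5,"z":0,"ax":0,"ay":0,"az":0,"gripper":0.4},
    {"x":-30.5,"y":0,"z":0,"ax":0,"ay":0,"az":0,"gripper":0.4},
    {"x":0,"y":0,"z":34,"ax":0,"ay":0,"az":0,"gripper":0.4},
    {"x":0,"y":0,"z":35,"ax":0,"ay":0,"az":0,"gripper":0.4},
    {"x":0,"y":0,"z":0,"ax":0,"ay":0,"az":0,"gripper":0.4}
  ]
}}

```text
clock: 5.62
position: [0.5631, 0.1483, 0.118]
ee_rot: [-0.048, 0.999, -0.001, -0.005]
ft_force: [-1.3, 0.7, -1.0]
grip_width: 0.598
grasp_force: 0.0
```

Request:
{"fn": "apply_moves", "kwargs": {
  "rows": [
    {"x":0,"y":0,"z":0,"ax":0,"ay":0,"az":0,"gripper":1},
    {"x":0,"y":0,"z":0,"ax":0,"ay":0,"az":0,"gripper":1},
    {"x":0,"y":0,"z":0,"ax":0,"ay":0,"az":0,"gripper":1},
    {"x":0,"y":0,"z":0,"ax":0,"ay":0,"az":0,"gripper":1},
    {"x":0,"y":0,"z":0,"ax":0,"ay":0,"az":0,"gripper":1}
  ],
  "newtons": 40
}}

```text
clock: 6.03
position: [0.5679, 0.1494, 0.1268]
ee_rot: [-0.048, 0.999, -0.0, 0.001]
ft_force: [-2.6, -1.4, 5.9]
grip_width: 0.145
grasp_force: 41.2
```

Request:
{"fn": "apply_moves", "kwargs": {
  "rows": [
    {"x":0,"y":0,"z":0,"ax":0,"ay":0,"az":5.2,"gripper":1},
    {"x":0,"y":0,"z":0,"ax":0,"ay":0,"az":5.2,"gripper":1},
    {"x":0,"y":0,"z":0,"ax":0,"ay":0,"az":5.2,"gripper":1},
    {"x":0,"y":0,"z":0,"ax":0,"ay":0,"az":5.2,"gripper":1},
    {"x":0,"y":0,"z":0,"ax":0,"ay":0,"az":5.2,"gripper":1}
  ]
}}

```text
clock: 6.45
position: [0.5678, 0.149, 0.1268]
ee_rot: [0.181, 0.984, -0.0, 0.001]
ft_force: [-3.6, -3.2, 6.7]
grip_width: 0.144
grasp_force: 41.2
```

Request:
{"fn": "apply_moves", "kwargs": {
  "rows": [
    {"x":0,"y":0,"z":0,"ax":0,"ay":0,"az":5.2,"gripper":1},
    {"x":0,"y":0,"z":0,"ax":0,"ay":0,"az":5.2,"gripper":1},
    {"x":0,"y":0,"z":0,"ax":0,"ay":0,"az":5.2,"gripper":1},
    {"x":0,"y":0,"z":0,"ax":0,"ay":0,"az":5,"gripper":1},
    {"x":0,"y":0,"z":0,"ax":0,"ay":0,"az":5,"gripper":1}
  ]
}}

```text
clock: 6.87
position: [0.5677, 0.1486, 0.1268]
ee_rot: [0.394, 0.919, -0.0, 0.001]
ft_force: [-4.4, -4.5, 7.0]
grip_width: 0.143
grasp_force: 41.4
```

Request:
{"fn": "apply_moves", "kwargs": {
  "rows": [
    {"x":0,"y":0,"z":0,"ax":0,"ay":0,"az":0,"gripper":1},
    {"x":0,"y":0,"z":0,"ax":0,"ay":0,"az":0,"gripper":1},
    {"x":0,"y":0,"z":0,"ax":0,"ay":0,"az":0,"gripper":1}
  ]
}}

```text
clock: 7.12
position: [0.5677, 0.1487, 0.1268]
ee_rot: [0.392, 0.92, -0.0, 0.001]
ft_force: [-3.8, -4.8, 6.8]
grip_width: 0.148
grasp_force: 41.3
```

```bash
python3 - <<'E'
from h import *
o=get_obs(); print(o['position'],np.degrees(2*np.arctan2(o['ee_rot'][1],o['ee_rot'][0])),o['ft_force'],o['torque'],o['clock'])
E
```

```text
[0.56766092 0.14866204 0.1267675 ] 133.83130119188812 [-3.7526294  -4.80896833  6.82856309] [-1.08766774  0.860558   -0.12928142] 7.1167
```

Request:
{"fn": "apply_moves", "kwargs": {
  "rows": [
    {"x":0,"y":0,"z":0,"ax":0,"ay":0,"az":0,"gripper":0.4},
    {"x":0,"y":0,"z":0,"ax":0,"ay":0,"az":0,"gripper":0.4},
    {"x":0,"y":0,"z":0,"ax":0,"ay":0,"az":0,"gripper":0.4},
    {"x":0,"y":0,"z":-35,"ax":0,"ay":0,"az":0,"gripper":0.4},
    {"x":0,"y":0,"z":-35,"ax":0,"ay":0,"az":0,"gripper":0.4}
  ]
}}

```text
clock: 7.53
position: [0.5659, 0.1493, 0.1939]
ee_rot: [0.391, 0.92, -0.001, -0.002]
ft_force: [1.1, 0.3, 1.5]
grip_width: 0.602
grasp_force: 0.0
```

Request:
{"fn": "apply_moves", "kwargs": {
  "rows": [
    {"x":-35,"y":0,"z":-20,"ax":0,"ay":0,"az":0,"gripper":0.4},
    {"x":-40,"y":0,"z":0,"ax":0,"ay":0,"az":0,"gripper":0.4},
    {"x":-25,"y":0,"z":0,"ax":0,"ay":0,"az":0,"gripper":0.4},
    {"x":0,"y":0,"z":0,"ax":0,"ay":0,"az":0,"gripper":0.4},
    {"x":0,"y":0,"z":0,"ax":0,"ay":0,"az":0,"gripper":0.4}
  ]
}}

```text
clock: 7.95
position: [0.6371, 0.0761, 0.214]
ee_rot: [0.393, 0.92, 0.0, -0.0]
ft_force: [-0.5, 0.4, 0.5]
grip_width: 0.603
grasp_force: 0.0
```

```bash
python3 - <<'E'
from h import *
snap('wrist','w3')
o=get_obs(); print(o['position'],np.degrees(2*np.arctan2(o['ee_rot'][1],o['ee_rot'][0])),o['clock'])
for p in [(.5667,.1498,.144),(.5667,.1498,.08),(.467,.14,.135),(.5992,.1159,.081),(.5985,.1166,.107)]: print(proj('w3',p))
E
```

```text
[0.6363568  0.0777749  0.21422777] 133.88256961750258 8.0
[314.01688466  94.73540035]
[314.11182549 104.97356948]
[163.27642062 -32.13017833]
[314.23904491 169.99333308]
[314.18961657 172.13914423]
```

View pics/w3.png

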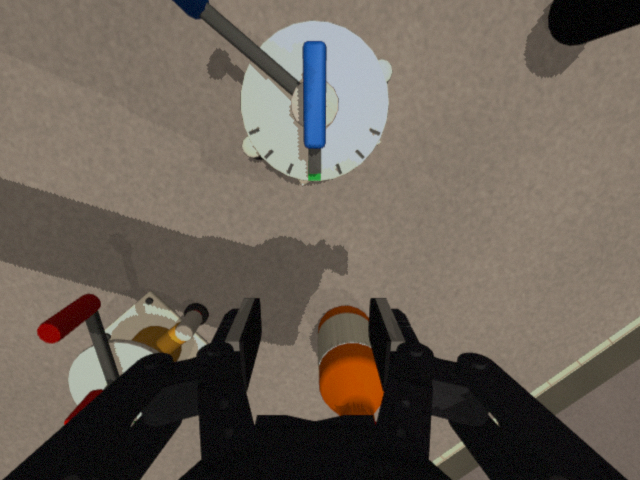

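The pointer at (315,165–176) ends over the green mark at (314,179), on the bar's line. The gripper is above the bottle, about 45 mm clear. Image code will give the closer check.

```bash
python3 - <<'E'
from h import *
im=cv2.imread('pics/w3.png').astype(int); b,g,r=im[...,0],im[...,1],im[...,2]
s=np.zeros(b.shape,bool); s[150:190,290:340]=1
m=(g>r+40)&(g>b+40)&s; y,x=np.nonzero(m); print('green',x.min(),x.max(),x.mean(),y.min(),y.max())
for row in range(150,184,2): 
    d=np.nonzero((im[row,295:335].sum(1)<300))[0]+295; print(row,d.min() if len(d) else None,d.max() if len(d) else None,end=' | ')
m=(b>r+60)&(b>g+40); m[:, :270]=0; m[190:]=0; y,x=np.nonzero(m)
print('\nbar ends',[(x[np.abs(y-k)<2].mean()) for k in(50,75,100,125,140)])
E
```

```text
green 308 320 314.2307692307692 173 180
150 308 320 | 152 308 320 | 154 308 320 | 156 308 320 | 158 308 320 | 160 308 320 | 162 308 320 | 164 308 320 | 166 308 320 | 168 308 320 | 170 308 320 | 172 308 320 | 174 308 319 | 176 308 319 | 178 309 319 | 180 295 317 | 182 295 324 | 
bar ends [np.float64(314.5), np.float64(314.33846153846156), np.float64(314.0), np.float64(314.0), np.float64(314.5)]
```

Pointer and mark are centred within 1 px, about 0.6°. Now back to the knob.

Request:
{"fn": "apply_moves", "kwargs": {
  "rows": [
    {"x":32.5,"y":-15.6,"z":0,"ax":0,"ay":0,"az":0,"gripper":0.4},
    {"x":32.5,"y":-15.6,"z":0,"ax":0,"ay":0,"az":0,"gripper":0.4},
    {"x":32.5,"y":-15.6,"z":0,"ax":0,"ay":0,"az":0,"gripper":0.4},
    {"x":32.5,"y":-15.6,"z":0,"ax":0,"ay":0,"az":0,"gripper":0.4},
    {"x":32.5,"y":-15.6,"z":0,"ax":0,"ay":0,"az":0,"gripper":0.4}
  ]
}}

```text
clock: 8.42
position: [0.4649, 0.1422, 0.2138]
ee_rot: [0.391, 0.921, -0.0, -0.0]
ft_force: [0.6, 0.5, 0.8]
grip_width: 0.598
grasp_force: 0.0
```

Request:
{"fn": "apply_moves", "kwargs": {
  "rows": [
    {"x":0,"y":0,"z":0,"ax":0,"ay":0,"az":-6.4,"gripper":0.4},
    {"x":0,"y":0,"z":0,"ax":0,"ay":0,"az":-6.4,"gripper":0.4},
    {"x":0,"y":0,"z":0,"ax":0,"ay":0,"az":-6.4,"gripper":0.4},
    {"x":0,"y":0,"z":0,"ax":0,"ay":0,"az":-6.4,"gripper":0.4},
    {"x":0,"y":0,"z":0,"ax":0,"ay":0,"az":-6.4,"gripper":0.4}
  ]
}}

```text
clock: 8.83
position: [0.4665, 0.1417, 0.2144]
ee_rot: [0.119, 0.993, -0.0, 0.0]
ft_force: [1.0, -0.5, 0.2]
grip_width: 0.599
grasp_force: 0.0
```

Request:
{"fn": "apply_moves", "kwargs": {
  "rows": [
    {"x":0,"y":0,"z":0,"ax":0,"ay":0,"az":-6.4,"gripper":0.4},
    {"x":0,"y":0,"z":0,"ax":0,"ay":0,"az":-6.4,"gripper":0.4},
    {"x":0,"y":0,"z":0,"ax":0,"ay":0,"az":-6.4,"gripper":0.4},
    {"x":0,"y":0,"z":0,"ax":0,"ay":0,"az":0,"gripper":0.4},
    {"x":0,"y":0,"z":0,"ax":0,"ay":0,"az":0,"gripper":0.4}
  ]
}}

```text
clock: 9.25
position: [0.4669, 0.1413, 0.2143]
ee_rot: [-0.044, 0.999, -0.0, 0.0]
ft_force: [-0.6, 0.2, -0.6]
grip_width: 0.597
grasp_force: 0.0
```

```bash
python3 - <<'E'
from h import *
snap('wrist','w4'); im=cv2.imread('pics/w4.png').astype(int)
b,g,r=im[...,0],im[...,1],im[...,2]; m=((b>r+60)&(b>g+40)).astype(np.uint8)
n,_,st,c=cv2.connectedComponentsWithStats(m); print([(st[i].tolist(),c[i].round()) for i in range(1,n) if st[i,4]>50])
o=get_obs(); print(o['position'],np.degrees(2*np.arctan2(o['ee_rot'][1],o['ee_rot'][0])),o['clock'])
print(proj('w4',(.467,.1406,.135)),proj('w4',(.467,.1406,.09)))
E
```

```text
[([376, 0, 96, 72, 2314], array([419.,  32.])), ([301, 249, 24, 23, 429], array([312., 260.])), ([283, 365, 63, 46, 995], array([314., 387.]))]
[0.46701985 0.14113903 0.2143513 ] 184.93951843108906 9.3
[313.45069738 260.10141906] [313.5957767  240.24344247]
```

Request:
{"fn": "apply_moves", "kwargs": {
  "rows": [
    {"x":0,"y":-0.5,"z":34,"ax":0,"ay":0,"az":0,"gripper":0.4},
    {"x":0,"y":0,"z":34,"ax":0,"ay":0,"az":0,"gripper":0.4},
    {"x":0,"y":0,"z":31,"ax":0,"ay":0,"az":0,"gripper":0.4},
    {"x":0,"y":0,"z":0,"ax":0,"ay":0,"az":0,"gripper":0.4},
    {"x":0,"y":0,"z":0,"ax":0,"ay":0,"az":0,"gripper":1}
  ],
  "newtons": 30
}}

```text
clock: 9.72
position: [0.4666, 0.1403, 0.115]
ee_rot: [-0.044, 0.999, 0.0, -0.001]
ft_force: [-0.2, 0.1, -0.3]
grip_width: 0.47
grasp_force: 0.0
```

Request:
{"fn": "apply_moves", "kwargs": {
  "rows": [
    {"x":0,"y":0,"z":0,"ax":0,"ay":0,"az":0,"gripper":1},
    {"x":0,"y":0,"z":0,"ax":0,"ay":0,"az":0,"gripper":1},
    {"x":0,"y":0,"z":0,"ax":0,"ay":0,"az":0,"gripper":1},
    {"x":0,"y":0,"z":0,"ax":0,"ay":0,"az":0,"gripper":1}
  ]
}}

```text
clock: 10.05
position: [0.4687, 0.1405, 0.1173]
ee_rot: [-0.044, 0.999, 0.0, 0.002]
ft_force: [-3.6, 0.1, 8.7]
grip_width: 0.2
grasp_force: 29.6
```

Request:
{"fn": "apply_moves", "kwargs": {
  "rows": [
    {"x":-0.4,"y":9.1,"z":0,"ax":0,"ay":0,"az":5.2,"gripper":1},
    {"x":-0.4,"y":9.1,"z":0,"ax":0,"ay":0,"az":5.2,"gripper":1},
    {"x":-0.4,"y":9.1,"z":0,"ax":0,"ay":0,"az":5.2,"gripper":1},
    {"x":-0.4,"y":9.1,"z":0,"ax":0,"ay":0,"az":5.2,"gripper":1},
    {"x":-0.4,"y":9.1,"z":0,"ax":0,"ay":0,"az":5.2,"gripper":1}
  ]
}}

```text
clock: 10.47
position: [0.4751, 0.1851, 0.1174]
ee_rot: [0.184, 0.983, 0.0, 0.002]
ft_force: [-0.4, -2.9, 7.7]
grip_width: 0.2
grasp_force: 29.6
```

Request:
{"fn": "apply_moves", "kwargs": {
  "rows": [
    {"x":-0.4,"y":9.1,"z":0,"ax":0,"ay":0,"az":5.2,"gripper":1},
    {"x":-0.4,"y":9.1,"z":0,"ax":0,"ay":0,"az":5.2,"gripper":1},
    {"x":-0.4,"y":9.1,"z":0,"ax":0,"ay":0,"az":5.2,"gripper":1},
    {"x":-0.4,"y":9.1,"z":0,"ax":0,"ay":0,"az":5.2,"gripper":1},
    {"x":-0.4,"y":9.1,"z":0,"ax":0,"ay":0,"az":5.2,"gripper":1}
  ]
}}

```text
clock: 10.88
position: [0.5005, 0.2221, 0.1174]
ee_rot: [0.401, 0.916, 0.0, 0.002]
ft_force: [0.4, -4.7, 8.1]
grip_width: 0.195
grasp_force: 29.6
```

Request:
{"fn": "apply_moves", "kwargs": {
  "rows": [
    {"x":-0.2,"y":4.5,"z":0,"ax":0,"ay":0,"az":2.6,"gripper":1},
    {"x":-0.2,"y":4.5,"z":0,"ax":0,"ay":0,"az":2.6,"gripper":1},
    {"x":0,"y":1.5,"z":0,"ax":0,"ay":0,"az":0,"gripper":1},
    {"x":0,"y":0,"z":0,"ax":0,"ay":0,"az":0,"gripper":1}
  ]
}}

```text
clock: 11.22
position: [0.5068, 0.2274, 0.1172]
ee_rot: [0.44, 0.898, -0.002, 0.0]
ft_force: [-10.9, -8.8, 16.7]
grip_width: 0.201
grasp_force: 30.8
```

Request:
{"fn": "apply_moves", "kwargs": {
  "rows": [
    {"x":0,"y":1,"z":0,"ax":0,"ay":0,"az":0,"gripper":1},
    {"x":0,"y":1,"z":0,"ax":0,"ay":0,"az":0,"gripper":1},
    {"x":0,"y":0,"z":0,"ax":0,"ay":0,"az":0,"gripper":1}
  ]
}}

```text
clock: 11.47
position: [0.5069, 0.2276, 0.117]
ee_rot: [0.44, 0.898, -0.003, -0.0]
ft_force: [-19.4, -15.5, 24.2]
grip_width: 0.2
grasp_force: 32.1
```

Request:
{"fn": "apply_moves", "kwargs": {
  "rows": [
    {"x":0,"y":-2,"z":0,"ax":0,"ay":0,"az":0,"gripper":1},
    {"x":0,"y":0,"z":0,"ax":0,"ay":0,"az":0,"gripper":0.4},
    {"x":0,"y":0,"z":0,"ax":0,"ay":0,"az":0,"gripper":0.4},
    {"x":0,"y":0,"z":0,"ax":0,"ay":0,"az":0,"gripper":0.4},
    {"x":0,"y":0,"z":-25,"ax":0,"ay":0,"az":0,"gripper":0.4}
  ]
}}

```text
clock: 11.88
position: [0.5053, 0.2276, 0.1371]
ee_rot: [0.439, 0.898, -0.002, -0.002]
ft_force: [-0.4, -0.2, 0.0]
grip_width: 0.603
grasp_force: 0.0
```

Request:
{"fn": "apply_moves", "kwargs": {
  "rows": [
    {"x":0,"y":0,"z":-35,"ax":0,"ay":0,"az":0,"gripper":0.4},
    {"x":0,"y":0,"z":-35,"ax":0,"ay":0,"az":0,"gripper":0.4},
    {"x":35,"y":0,"z":0,"ax":0,"ay":0,"az":0,"gripper":0.4},
    {"x":35,"y":0,"z":0,"ax":0,"ay":0,"az":0,"gripper":0.4},
    {"x":0,"y":0,"z":0,"ax":0,"ay":0,"az":0,"gripper":0.4}
  ]
}}

```text
clock: 12.3
position: [0.4597, 0.2905, 0.2118]
ee_rot: [0.436, 0.9, 0.002, -0.0]
ft_force: [-0.6, 1.0, 0.1]
grip_width: 0.603
grasp_force: 0.0
```

```bash
python3 - <<'E'
from h import *
snap('top','t2'); im=cv2.imread('pics/t2.png')[180:270,230:340]
cv2.imwrite('pics/ct2.png',cv2.resize(im,None,fx=6,fy=6,interpolation=cv2.INTER_CUBIC))
print(get_obs()['position'],get_obs()['clock'])
E
```

```text
[0.46168385 0.28774166 0.21122701] 12.35
```

View pics/ct2.png

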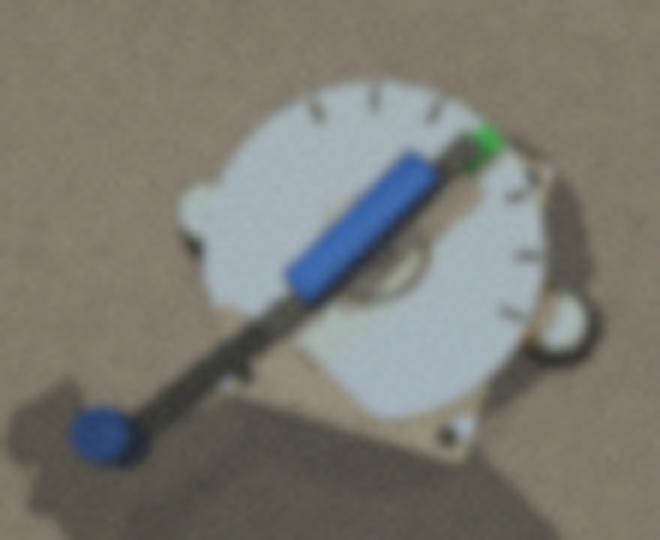

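The knob is back at (102,436), it started at (102,434), and the pointer runs to the green mark at (490,140). I'll check the bar angle numerically, in case tightening dragged it.

```bash
python3 - <<'E'
from h import *
for f in('top','t2'):
    im=cv2.imread(f'pics/{f}.png').astype(int); b,g,r=im[...,0],im[...,1],im[...,2]
    def pts(m,z,box):
        k=np.zeros(m.shape,bool); k[box[1]:box[3],box[0]:box[2]]=1; y,x=np.nonzero(m&k)
        return np.array([onz(f,u,v,z)[:2] for u,v in zip(x,y)])
    B=pts((b>r+50)&(b>g+30),.144,(270,190,320,240)); c=B.mean(0); v=np.linalg.svd(B-c)[2][0]; v*=np.sign(v[0])
    K=pts((b>r+50)&(b>g+30),.135,(235,240,262,265)).mean(0)
    G=pts((g>r+40)&(g>b+40),.081,(300,190,325,215)).mean(0)
    A=np.array([.5667,.1498]); ang=lambda d:np.degrees(np.arctan2(d[1],d[0]))
    print(f,'bar',c,ang(v),'knob',ang(K-A),'mark',ang(G-A),get_obs()['clock'])
E
```

```text
top bar [0.56647009 0.14986146] 5.916666017134266 knob 127.67165577983224 mark -45.68551191198479 12.35
t2 bar [0.56647167 0.1498991 ] -47.00020118553949 knob 127.66239785054458 mark -45.64504134113689 12.35
```

```bash
python3 -c "
from workcell import *
print(hand_in())"
```

```text
the job is handed in; nothing more can be done
None
```

I loosened the blue nut about 57°, turned the T-bar until its pointer stood within about 1° of the green mark, swung the nut back to its tight stop and let go, then handed in at 12.35 s of the 51 s; the red regulator, bottle and can were never touched.

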